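Sort the prop-desk clamps by their jaws

TASK

Sort the two black hand clamps on the desk: lay the one whose jaws are ratcheted shut flat in the round dish, and the one whose jaws stand open flat in the rectangular tray, and let go of both. Leave the jaws as they are, shut and open.

Things in the scene. Friction and masses are not known exactly. Their poses are not given: they have to be found in the camera images.
- shut_clamp_mid (a point): Black hand clamp (crossed levers like scissors, 110 mm long, 14 mm thick, about 100 g) with its jaws ratcheted shut, lying flat. Point: centre of its upright round pivot boss, 26 mm across, 22 mm high, 11 mm above the underside: grip it here, fingers beside it along y. x: along the midline to the jaw tips (50 mm ahead); handles reach 63 mm back, 44 mm wide over both; z up.
- open_clamp_mid (a point): Identical black clamp, but its jaws stand open in a V and its handles are spread. Point: centre of its pivot boss, 26 mm across, 22 mm high, 11 mm above the underside: grip it here, fingers beside it along y. x: along the midline between the jaws, within 7 degrees; tips about 48 mm ahead, 50 to 60 mm wide over both; handles reach about 57 mm back, 72 to 86 mm wide over both; z up.
- shut_clamp_jaw (a joint): Jaw opening of the shut clamp, rad: 0 is shut, 0.9 fully open. Held by a stiff ratchet (0.5 N m); it need not be moved.
- open_clamp_jaw (a joint): Jaw opening of the open clamp, rad: 0 is shut, 0.9 fully open; it starts between 0.55 and 0.8, held by the same stiff ratchet.
- round_dish_floor (a point): Round aluminium dish fixed to the desk, 200 mm outside diameter, 192 mm inside, rim 20 mm above the desk, floor 4 mm thick. The point is the centre of its inner floor.
- long_tray_in (a point): Rectangular aluminium tray fixed to the desk, 190 mm (its x) by 160 mm (its y) outside, walls 4 mm thick and 20 mm high. The point is the centre of its inner floor, with x along the long side.
Mind the look-alikes: they are no part of the job. Leave any purple or red look-alike of the part that bears open_clamp_mid alone.

How it is judged:
By the outcome, as a careful person would: the job done as asked, in the order asked, and still so for the second after the job is handed in, with the robot touching nothing.
It also fails if it takes over 64 s, if anything falls off the work surface, if the arm or the gripper's body presses on something with over 40 N, if the wrist force passes 120 N, or if a joint passes its speed limit or range.

ROBOT

A 6-joint arm with a two-finger parallel gripper is mounted at the origin on the work surface. World frame = base frame: x ahead of the robot, y to its left, z up, the work surface at z = 0. Lengths are in mm, angles in rad, forces in N, time in s.
With the tool pointing down it reaches from about 275 to 750 mm from the base axis. Payload 10.2 kg.
Tool frame: the origin (TCP) lies midway between the tips of the shut fingers; the grasp point (between the pads) lies 19 mm behind it (ctrl.tcp_to_grasp is the z of the grasp point in the tool frame, in mm); z points along the fingers, y is the direction in which the jaws open and shut (so a half turn about z gives the same grasp; the last joint's range is limited). The gripper opens to 85 mm and grips with 20 to 120 N. Pads are 22 mm wide; open, the fingers measure 114 mm over their backs; the gripper's body (76 mm by 85 mm) begins 54 mm behind the grasp point. The pads swing forward as they close: fully open they stand 13 mm farther back than shut.
Start: joints at [-1.342, 0.313, 1.498, -0, 1.331, -0.223], TCP at [229.196, -472.335, 231.294] pointing down, gripper open.
Joint ranges: [-2.94, 2.94], [-0.97, 2.17], [0.19, 2.56], [-1.23, 4.37], [0.02, 3.11], [-2.88, 2.88]. Speed limits (rad/s): [2.39, 2.39, 3.01, 3.14, 3.14, 3.14].

INTERFACE

Orientations are given as a unit quaternion [w, x, y, z].
In Python, from rig import sensors, capture, order, ctrl gives the robot as it stands. The module is installed in compiled form; this text tells all that it offers.
- The arm moves only by the tool play_rows, never from a script. Its argument "deltas" is a list of rows, each a list of 7 numbers: the shift along the world's x, y, z in units of 40 mm (1.0 is 40 mm), then the turn, a rotation vector about the world's x, y, z in units of 6 degrees (1.0 is 6 degrees), then the opening, from -1 (shut) to 1 (fully open). A call has 1 to 8 rows; each row shifts and turns the commanded pose from where the row before left it; what a row does not reach is not made up. A row lasts 1/12 s, in which the tool goes at most 41.7 mm and 7.16 degrees, less where a joint would pass 70% of its speed; a pose out of reach is approached as far as the arm can. A call is refused whole if a number of a shift passes 1 or a number of a turn 1, either way. A call with a gripper value outside its range is refused whole. The fingers move at their own pace and stop on an object; "squeeze" is the grip in N (left out, the last holds). Time passes only in rows, so rows that do not move let the fingers close. It gives the time, the measured TCP pose, the force and the opening at its end, in the units of the state.
- sensors.sense(): the state, without advancing time (a new reading comes with each control period).
- capture(name): name is "scene" or "top" or "wrist"; returns a dict with "pixels" (420x560x3 uint8, red, green, blue), "z_map" (420x560 float32, mm along the optical axis (not along the pixel's ray), 0 where there is no reading), "fx", "fy", "cx", "cy" (pixels), "eye" and "rotation" of the camera in the world; the wrist camera has in their place "tool_from_camera" (4x4, takes a point from camera to tool coordinates, whose origin is the TCP and whose axes are the flange's). Camera axes: x right, y down, z forward; pixel columns grow to the right and rows downward; lengths in mm; the calibration is good to about 2 mm. A picture is of the moment at which its call begins: read the wrist's pose just before it.
- order.finish_job(): hands the job in, once; it reports no verdict.
The state is a dict: "time_s": time; "joints": joint angles; "dq": joint speeds; "tau": joint torques, N m; "eef_pos": TCP position; "ee_rot": TCP orientation; "force": force on the tool from outside, world axes, zero at the start; "wrist_torque": the same for the moment, N m; "grip_width": opening from 0.0 (shut) to 1.0 (fully open).
Only numpy, scipy, OpenCV 4.12 (cv2) and the standard library are available. Lean on these libraries where they do the work, as an engineer would, in place of code of your own. Each camera call takes 0.05 s, during which the arm holds its last target. There are 200 camera calls.

## Working session

There is one attempt and no reset: what is moved stays moved. The work goes in short steps, Python scripts to look and compute and a tool call to move; the robot and the scene stay as the last step left them, time stands still between calls to the robot, and variables do not carry over. Pictures are saved under pics/ and viewed, about 8 in all and at most 12, crops included, and the job is handed in when it is done.

Besides the shell and the picture viewer there is one more tool, called after "Request:" as name(argument=value, ...), one argument or row to a line, values as JSON. play_rows: Moves the arm, as the interface text tells. Its arguments: {"type":"object","properties":{"deltas":{"type":"array","items":{"type":"array","items":{"type":"number"}}},"squeeze":{"type":"number"}},"required":["deltas"]}

```bash
mkdir -p pics; cat > h.py <<'E'
import numpy as np, cv2
from rig import sensors, capture, order, ctrl
from scipy.spatial.transform import Rotation as R
def world(c, s=None):
    v,u=np.mgrid[0:420,0:560]; z=c['z_map']
    p=np.stack([(u-c['cx'])/c['fx']*z,(v-c['cy'])/c['fy']*z,z],-1)
    if 'rotation' in c: return p@np.array(c['rotation']).T+np.array(c['eye'])
    T=np.array(c['tool_from_camera']); p=p@T[:3,:3].T+T[:3,3]
    q=s['ee_rot']; return p@R.from_quat([q[1],q[2],q[3],q[0]]).as_matrix().T+np.array(s['eef_pos'])
def save(c,n): cv2.imwrite(f'pics/{n}.png',c['pixels'][:,:,::-1])
E
python3 - <<'E'
from h import *
s=sensors.sense(); print(s, ctrl.tcp_to_grasp)
c=capture('top'); save(c,'top'); np.savez('top.npz',w=world(c),px=c['pixels'],z=c['z_map']); print(c['eye'],c['rotation'])
E
```

```text
{'time_s': 0.0, 'joints': array([-1.34242555e+00,  3.13473051e-01,  1.49844521e+00, -2.68834108e-05,
        1.33101067e+00, -2.23376351e-01]), 'dq': array([-0.00067486,  0.00053094, -0.00023718, -0.00059182, -0.00052285,
        0.00059641]), 'tau': array([ 1.00124136e-03, -4.12262034e+01, -2.59740651e+01, -3.99231521e-05,
        4.22999947e-03,  8.69323856e-06]), 'eef_pos': array([ 229.11538067, -472.07469007,  230.72022511]), 'ee_rot': array([-6.68107355e-04,  9.74597903e-01,  2.23960894e-01, -1.47234397e-05]), 'force': array([0.20767345, 0.02284417, 1.19987003]), 'wrist_torque': array([-0.04116697,  0.07240264, -0.00605512]), 'grip_width': 1.0007077926940757} -18.700000000000003Traceback (most recent call last):
  File "<stdin>", line 3, in <module>
  File "h.py", line 7, in world
    if 'rotation' in c: return p@np.array(c['rotation']).T+np.array(c['eye'])
                               ~^~~~~~~~~~~~~~~~~~~~~~~~~~
ValueError: matmul: Input operand 1 has a mismatch in its core dimension 0, with gufunc signature (n?,k),(k,m?)->(n?,m?) (size 4 is different from 3)
```

View pics/top.png

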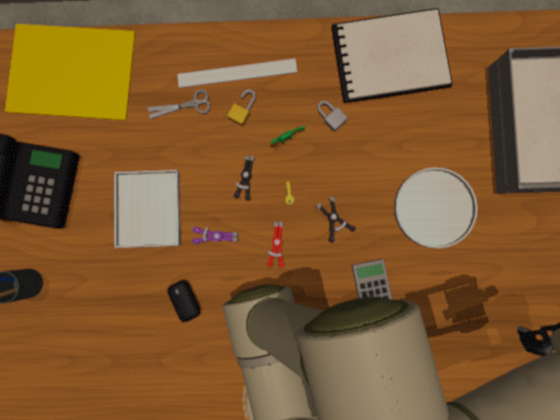

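The top view shows two black clamps, at about (245,177) and (335,218). The tray is at (147,208) and the dish at (435,208). There are purple and red look-alikes. The camera rotation is a quaternion, so I'll fix the helper.

```bash
sed -i "s/np.array(c\['rotation'\]).T/R.from_quat(np.roll(c['rotation'],-1)).as_matrix().T/" h.py
python3 - <<'E'
from h import *
c=capture('top'); w=world(c); print(c['eye'],c['rotation'])
im=c['pixels'].astype(int)
for n,(u,v) in dict(A=(245,177),B=(335,218),tray=(147,208),dish=(435,208),deskl=(200,170),red=(277,242),pur=(215,236),black=(540,340)).items(): print(n,w[v,u].round(1))
h=w[...,2]
for n,(u0,u1,v0,v1) in dict(A=(225,265,150,205),B=(310,362,190,245)).items():
    m=(im[v0:v1,u0:u1].max(-1)<75)&(h[v0:v1,u0:u1]>4); p=w[v0:v1,u0:u1][m]
    t=p[p[:,2]>18]; print(n,m.sum(),p.mean(0).round(1),'boss',len(t),t.mean(0).round(1),p[:,2].max())
for n,(u0,u1,v0,v1) in dict(tray=(105,190,160,258),dish=(385,485,160,256)).items():
    hh=h[v0:v1,u0:u1]; m=(hh>14)&(hh<26); p=w[v0:v1,u0:u1][m][:,:2].astype(np.float32)
    print(n,len(p),cv2.minAreaRect(p),cv2.minEnclosingCircle(p))
x=c['pixels'][140:250,220:370,::-1]; cv2.imwrite('pics/crop.png',cv2.resize(cv2.convertScaleAbs(x,alpha=1.8),None,fx=5,fy=5,interpolation=2))
E
```

```text
[ 388.87407761   -4.23593377 1016.55815545] [ 0.03197408 -0.69674409  0.71633165 -0.01985721]
A [552.1 100.9  22.2]
B [ 442.9 -120.6   21.5]
tray [482.8 354.7   4.1]
dish [ 461.8 -374.2    5.4]
deskl [577.1 218.5   1.2]
red [387.4  24.7  26.7]
pur [406.4 178.   24.9]
black [ 215.4 -412.8  336.1]
A 240 [545.6 100.6  24.2] boss 53 [552.5  94.4  59.4] 1016.5581554464607
B 254 [ 435.3 -117.    31.4] boss 54 [ 440.3 -106.9   95.7] 1016.5581554464607
tray 520 ((481.9490051269531, 351.8214111328125), (190.53271484375, 160.6650390625), 0.057258300483226776) ((481.8399658203125, 351.12957763671875), 122.14685821533203)
dish 529 ((463.8955078125, -371.6019592285156), (197.7613525390625, 199.10299682617188), 44.049400329589844) ((463.2846984863281, -371.83367919921875), 100.92586517333984)
```

View pics/crop.png

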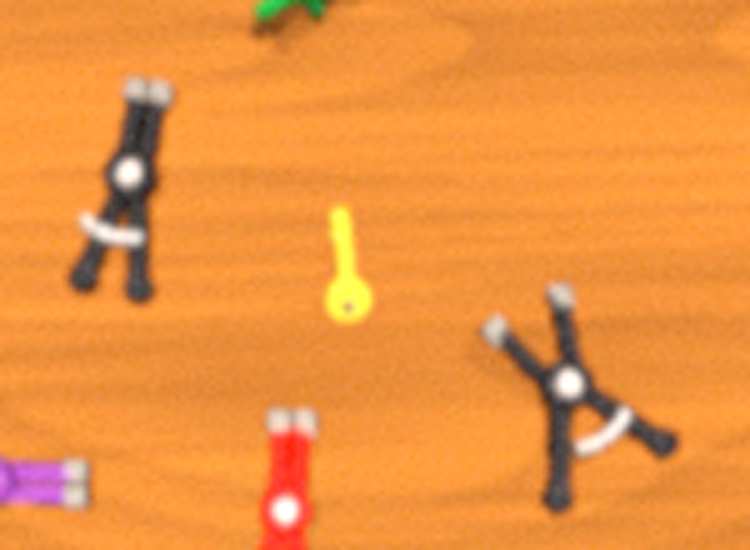

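The shut clamp is the upper-left one (boss at crop 129,172), with its tips pointing up the image. The open clamp is at lower right (boss 568,382), with its tips up and to the left. Next I'll compute exact poses.

```bash
python3 - <<'E'
from h import *
c=capture('top'); Rm=R.from_quat(np.roll(c['rotation'],-1)).as_matrix()
def at(x,y,z):
    u,v=220+(x+.5)/5-.5,140+(y+.5)/5-.5
    d=Rm@[(u-c['cx'])/c['fx'],(v-c['cy'])/c['fy'],1]; e=np.array(c['eye']); return (e+d*(z-e[2])/d[2])[:2]
for n,b,t,h in (('A',(129,172),(149,92),(111,282)),('B',(568,382),(528,311),(612,470))):
    B,T,H=at(*b,22),at(*t,10),at(*h,10); d=T-H
    print(n,B.round(1),T.round(1),H.round(1),'yaw',np.degrees(np.arctan2(d[1],d[0])).round(1))
E
```

```text
A [559.7  99.7] [602.6  89.9] [505.8 111.2] yaw -12.4
B [ 447.9 -116.3] [485.  -98.8] [ 403.9 -138. ] yaw 25.8
```

Request:
play_rows(
  deltas=[
    [0.46,0.8,-0.1,0,0,-0.8,1],
    [0.46,0.8,-0.1,0,0,-0.8,1],
    [0.46,0.8,-0.1,0,0,-0.8,1],
    [0.46,0.8,-0.1,0,0,-0.8,1],
    [0.46,0.8,-0.1,0,0,-0.8,1],
    [0.46,0.8,-0.1,0,0,-0.8,1],
    [0.46,0.8,-0.1,0,0,-0.8,1],
    [0.46,0.8,-0.1,0,0,-0.8,1],
  ],
)

```text
time_s: 0.82
eef_pos: [376.9, -214.6, 199.1]
ee_rot: [-0.0, 0.994, -0.111, 0.0]
force: [0.7, 0.0, 0.6]
grip_width: 1.002
```

Request:
play_rows(
  deltas=[
    [0.46,0.8,-0.1,0,0,0,1],
    [0.46,0.8,-0.1,0,0,0,1],
    [0.46,0.8,-0.1,0,0,0,1],
    [0.46,0.8,-0.1,0,0,0,1],
    [0.46,0.8,-0.1,0,0,0,1],
    [0.46,0.8,-0.1,0,0,0,1],
    [0.46,0.8,-0.1,0,0,0,1],
    [0.46,0.8,-0.1,0,0,0,1],
  ],
)

```text
time_s: 1.48
eef_pos: [524.1, 41.6, 167.0]
ee_rot: [0.0, 0.994, -0.109, -0.0]
force: [0.3, -1.7, -0.6]
grip_width: 1.001
```

Request:
play_rows(
  deltas=[
    [0.45,0.8,-0.1,0,0,0,1],
    [0.46,0.7,-0.1,0,0,0,1],
    [0,0,0,0,0,0,1],
    [0,0,0,0,0,0,1],
  ],
)

```text
time_s: 1.82
eef_pos: [559.9, 100.8, 158.4]
ee_rot: [0.0, 0.994, -0.108, -0.001]
force: [-0.1, -1.1, -0.5]
grip_width: 1.003
```

```bash
python3 - <<'E'
from h import *
s=sensors.sense(); c=capture('wrist'); save(c,'w1'); w=world(c,s); q=s['ee_rot']
print(s['eef_pos'],np.degrees(2*np.arctan2(q[2],q[1])),s['time_s'],s['joints'].round(2))
h=w[...,2]; m=(h>18)&(h<26)&(c['z_map']>0)&(np.hypot(w[...,0]-560,w[...,1]-100)<40); p=w[m]; print(len(p),p.mean(0).round(1),p.min(0),p.max(0))
E
```

```text
[559.89571853 100.78253973 158.4087679 ] -12.378001618177354 1.8167 [-0.03  0.47  1.46 -0.    1.21  1.76]
835 [558.3 101.6  22. ] [522.92692194  89.00329308  18.04561741] [571.12022536 125.39124705  24.70491758]
```

View pics/w1.png

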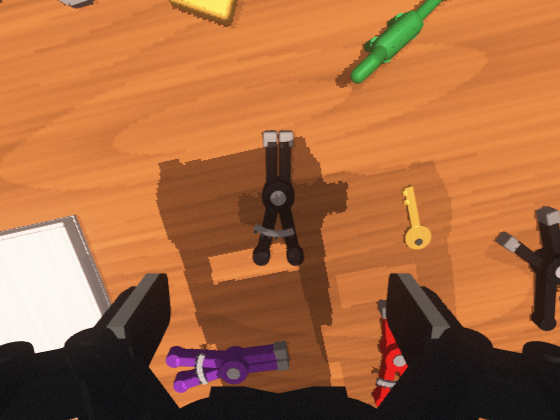

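The wrist view shows the shut clamp centred and aligned, with its boss at (278,197) and its jaws upright. Now descend and grip.

Request:
play_rows(
  deltas=[
    [0,0,-0.7,0,0,0,1],
    [0,0,-0.8,0,0,0,1],
    [0,0,-0.8,0,0,0,1],
    [0,0,-0.8,0,0,0,1],
    [0,0,-0.5,0,0,0,1],
    [0,0,-0.27,0,0,0,1],
    [0,0,0,0,0,0,1],
  ],
)

```text
time_s: 2.45
eef_pos: [558.8, 98.7, 2.9]
ee_rot: [0.0, 0.994, -0.11, -0.002]
force: [0.2, -0.4, -0.1]
grip_width: 1.001
```

Request:
play_rows(
  deltas=[
    [0,0,0,0,0,0,-0.6],
    [0,0,0,0,0,0,-1],
    [0,0,0,0,0,0,-1],
    [0,0,0,0,0,0,-1],
    [0,0,0,0,0,0,-1],
    [0,0,0,0,0,0,-1],
    [0,0,0,0,0,0,-1],
    [0,0,0,0,0,0,-1],
  ],
  squeeze=40,
)

```text
time_s: 3.12
eef_pos: [560.4, 99.7, 5.5]
ee_rot: [0.0, 0.994, -0.109, 0.001]
force: [-1.0, -0.2, 5.8]
grip_width: 0.285
```

Request:
play_rows(
  deltas=[
    [0,0,0.3,0,0,0,-1],
    [0,0,0.5,0,0,0,-1],
    [0,0,0.8,0,0,0,-1],
    [0,0,0.8,0,0,0,-1],
    [0,0,0.3,0,0,0,-1],
    [0,0,0,0,0,0,-1],
  ],
)

```text
time_s: 3.62
eef_pos: [561.6, 99.7, 116.6]
ee_rot: [-0.0, 0.994, -0.109, 0.003]
force: [-0.8, 0.2, -0.5]
grip_width: 0.286
```

```bash
python3 - <<'E'
from h import *
s=sensors.sense(); c=capture('wrist'); save(c,'w2'); print(s['time_s'],s['eef_pos'],s['force'],s['grip_width'])
E
```

```text
3.6167 [561.56629906  99.72258981 116.61316575] [-0.78121323  0.21264162 -0.48149754] 0.2859638994413224
```

View pics/w2.png

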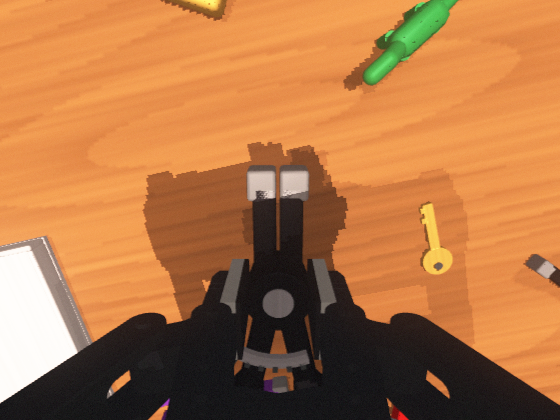

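Shut clamp is held by the boss, with its jaws still shut. Carry it to the dish.

Request:
play_rows(
  deltas=[
    [-0.05,-0.3,0,0,0,0,-1],
    [-0.1,-0.5,0,0,0,0,-1],
    [-0.15,-0.8,0,0,0,0,-1],
    [-0.15,-0.8,0,0,0,0,-1],
    [-0.15,-0.8,0,0,0,0,-1],
    [-0.15,-0.8,0,0,0,0,-1],
    [-0.15,-0.8,0,0,0,0,-1],
    [-0.15,-0.8,0,0,0,0,-1],
  ],
)

```text
time_s: 4.33
eef_pos: [516.3, -126.2, 110.9]
ee_rot: [-0.0, 0.994, -0.109, -0.002]
force: [1.4, -0.4, -0.8]
grip_width: 0.285
```

Request:
play_rows(
  deltas=[
    [-0.15,-0.8,0,0,0,0,-1],
    [-0.15,-0.8,0,0,0,0,-1],
    [-0.15,-0.8,0,0,0,0,-1],
    [-0.2,-0.8,0,0,0,0,-1],
    [-0.2,-0.8,0,0,0,0,-1],
    [-0.2,-0.8,0,0,0,0,-1],
    [-0.2,-0.8,0,0,0,0,-1],
    [-0.15,-0.6,0,0,0,0,-1],
  ],
)

```text
time_s: 5.0
eef_pos: [459.7, -374.7, 110.7]
ee_rot: [-0.001, 0.994, -0.11, -0.001]
force: [0.5, -0.5, -1.0]
grip_width: 0.287
```

Request:
play_rows(
  deltas=[
    [0,0,0,0,0,0,-1],
    [0,0,0,0,0,0,-1],
    [0,0,-0.7,0,0,0,-1],
    [0,0,-0.7,0,0,0,-1],
    [0,0,-0.5,0,0,0,-1],
    [0,0,0,0,0,0,-1],
    [0,0,0,0,0,0,-1],
  ],
)

```text
time_s: 5.58
eef_pos: [461.7, -371.1, 35.7]
ee_rot: [-0.001, 0.994, -0.109, -0.001]
force: [0.1, -0.6, -1.1]
grip_width: 0.287
```

Request:
play_rows(
  deltas=[
    [0.2,-0.03,-0.2,0,0,0,-1],
    [0,0,-0.25,0,0,0,-1],
    [0,0,-0.13,0,0,0,-1],
    [0,0,0,0,0,0,-1],
    [0,0,0,0,0,0,-1],
  ],
)

```text
time_s: 6.0
eef_pos: [469.9, -373.4, 13.1]
ee_rot: [-0.0, 0.994, -0.109, -0.0]
force: [-0.3, 0.1, -1.3]
grip_width: 0.286
```

Request:
play_rows(
  deltas=[
    [0,0,-0.07,0,0,0,-1],
    [0,0,-0.03,0,0,0,-1],
    [0,0,0,0,0,0,-1],
    [0,0,0,0,0,0,-1],
  ],
)

```text
time_s: 6.33
eef_pos: [470.0, -373.7, 9.5]
ee_rot: [0.0, 0.994, -0.109, 0.0]
force: [-0.4, -0.7, 0.6]
grip_width: 0.281
```

Request:
play_rows(
  deltas=[
    [0,0,0,0,0,0,-0.2],
    [0,0,0,0,0,0,0.2],
    [0,0,0,0,0,0,0.3],
    [0,0,0,0,0,0,0.3],
    [0,0,0,0,0,0,0.3],
    [0,0,0.3,0,0,0,0.3],
    [0,0,0.7,0,0,0,0.3],
    [0,0,0.9,0,0,0,0.6],
  ],
)

```text
time_s: 7.0
eef_pos: [469.1, -372.6, 85.0]
ee_rot: [-0.001, 0.994, -0.109, -0.002]
force: [-0.4, -0.1, 0.2]
grip_width: 0.776
```

Request:
play_rows(
  deltas=[
    [0,0,0.9,0,0,0,1],
    [0,0,0.7,0,0,0,1],
    [0,0,0,0,0,0,1],
    [0,0,0,0,0,0,1],
  ],
)

```text
time_s: 7.33
eef_pos: [470.4, -374.0, 151.6]
ee_rot: [0.001, 0.994, -0.109, 0.001]
force: [0.6, 0.3, -0.6]
grip_width: 1.001
```

```bash
python3 - <<'E'
from h import *
s=sensors.sense(); c=capture('wrist'); save(c,'w3'); print(s['time_s'],s['eef_pos'],s['force'],s['grip_width'])
E
```

```text
7.3333 [ 470.40780951 -373.99158989  151.58429886] [ 0.61374903  0.33441479 -0.60390247] 1.0011007151974363
```

View pics/w3.png

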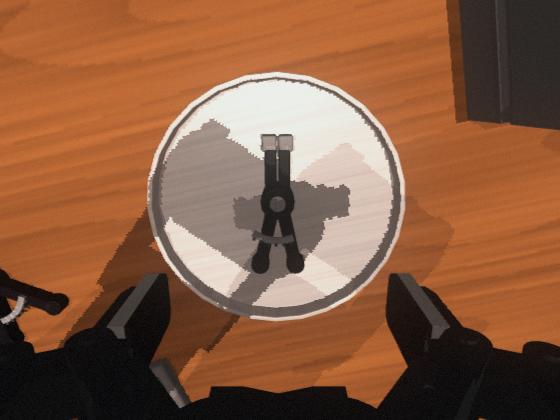

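The shut clamp lies flat in the middle of the dish (boss at 278,203), jaws shut. Now the open clamp.

Request:
play_rows(
  deltas=[
    [-0.07,0.8,0,0,0,0.8,1],
    [-0.07,0.8,0,0,0,0.8,1],
    [-0.07,0.8,0,0,0,0.8,1],
    [-0.07,0.8,0,0,0,0.8,1],
    [-0.07,0.8,0,0,0,0.8,1],
    [-0.07,0.8,0,0,0,0.8,1],
    [-0.07,0.8,0,0,0,0.8,1],
    [-0.07,0.8,0,0,0,0.8,1],
  ],
)

```text
time_s: 8.05
eef_pos: [446.5, -115.7, 148.2]
ee_rot: [-0.001, 0.974, 0.226, -0.001]
force: [0.7, 0.4, 0.1]
grip_width: 0.997
```

Request:
play_rows(
  deltas=[
    [0,0,0,0,0,0,1],
    [0,0,0,0,0,0,1],
    [0,0,0,0,0,0,1],
  ],
)

```text
time_s: 8.3
eef_pos: [447.4, -117.8, 148.8]
ee_rot: [-0.0, 0.975, 0.224, -0.0]
force: [-0.7, 0.4, -0.0]
grip_width: 0.998
```

```bash
python3 - <<'E'
from h import *
s=sensors.sense(); c=capture('wrist'); save(c,'w4'); w=world(c,s); q=s['ee_rot']
print(s['eef_pos'],np.degrees(2*np.arctan2(q[2],q[1])),s['time_s'])
h=w[...,2]; m=(h>19)&(h<26)&(c['z_map']>0)&(np.hypot(w[...,0]-448,w[...,1]+116)<22); p=w[m]; print(len(p),p.mean(0).round(1),p.min(0),p.max(0))
E
```

```text
[ 447.44889398 -117.81420948  148.76257226] 25.84215232122011 8.3
868 [ 446.5 -114.8   22. ] [ 433.48738575 -127.76273023   19.05855408] [ 458.7277907  -102.53841747   24.87202857]
```

View pics/w4.png

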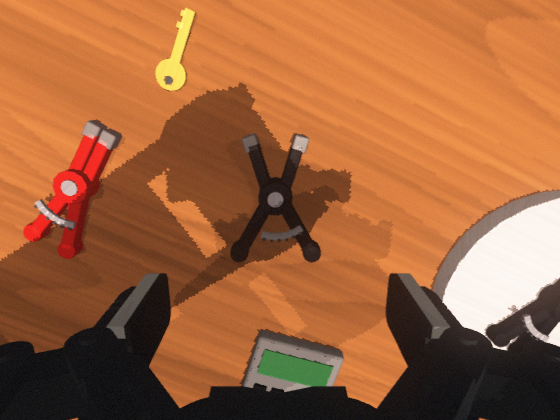

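The open clamp is centred and aligned, with its boss at (275,200). Its jaws are up in a V and the red look-alike is well clear. Descend, grip and lift.

Request:
play_rows(
  deltas=[
    [0,0.05,-0.6,0,0,0,1],
    [0,0,-0.8,0,0,0,1],
    [0,0,-0.8,0,0,0,1],
    [0,0,-0.7,0,0,0,1],
    [0,0,-0.45,0,0,0,1],
    [0,0,-0.25,0,0,0,1],
    [0,0,0,0,0,0,1],
  ],
)

```text
time_s: 8.93
eef_pos: [446.6, -115.8, 3.5]
ee_rot: [-0.001, 0.975, 0.223, -0.001]
force: [0.3, 0.8, 0.5]
grip_width: 0.998
```

Request:
play_rows(
  deltas=[
    [0,0,0,0,0,0,-0.6],
    [0,0,0,0,0,0,-1],
    [0,0,0,0,0,0,-1],
    [0,0,0,0,0,0,-1],
    [0,0,0,0,0,0,-1],
    [0,0,0,0,0,0,-1],
    [0,0,0,0,0,0,-1],
    [0,0,0,0,0,0,-1],
  ],
  squeeze=40,
)

```text
time_s: 9.6
eef_pos: [448.0, -115.7, 6.1]
ee_rot: [0.0, 0.975, 0.224, 0.0]
force: [-1.9, 1.0, 6.1]
grip_width: 0.286
```

Request:
play_rows(
  deltas=[
    [0,0,0.3,0,0,0,-1],
    [0,0,0.5,0,0,0,-1],
    [0,0,0.8,0,0,0,-1],
    [0,0,0.8,0,0,0,-1],
    [0,0,0.3,0,0,0,-1],
    [0,0,0,0,0,0,-1],
  ],
)

```text
time_s: 10.1
eef_pos: [448.9, -116.2, 116.2]
ee_rot: [0.002, 0.975, 0.224, 0.002]
force: [0.8, -0.8, -1.6]
grip_width: 0.288
```

```bash
python3 - <<'E'
from h import *
s=sensors.sense(); c=capture('wrist'); save(c,'w5'); print(s['time_s'],s['eef_pos'],s['force'],s['grip_width'],s['joints'].round(2))
E
```

```text
10.1 [ 448.89484567 -116.16019021  116.1849292 ] [ 0.79657708 -0.83703436 -1.58895986] 0.28800536505094193 [-0.51  0.31  1.83  0.    0.99  0.61]
```

View pics/w5.png

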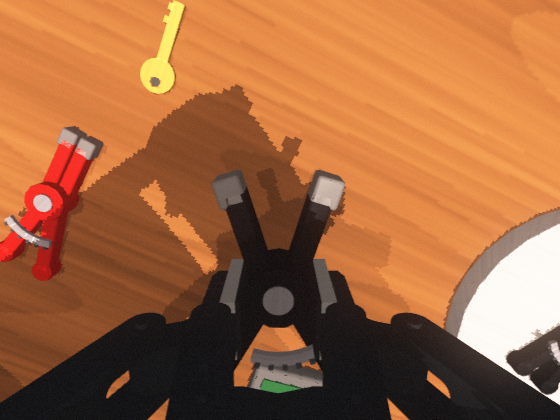

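Open clamp is held, jaws still open. Carry it to the tray and turn it to lie along the tray's long side.

Request:
play_rows(
  deltas=[
    [0.05,0.3,0,0,0,-0.3,-1],
    [0.05,0.5,0,0,0,-0.5,-1],
    [0.06,0.8,0,0,0,-0.5,-1],
    [0.06,0.8,0,0,0,-0.5,-1],
    [0.06,0.8,0,0,0,-0.5,-1],
    [0.06,0.8,0,0,0,-0.5,-1],
    [0.06,0.8,0,0,0,-0.5,-1],
    [0.06,0.8,0,0,0,-0.5,-1],
  ],
)

```text
time_s: 10.82
eef_pos: [465.0, 110.1, 111.6]
ee_rot: [-0.0, 1.0, 0.026, -0.001]
force: [0.3, -0.1, -2.1]
grip_width: 0.285
```

Request:
play_rows(
  deltas=[
    [0.06,0.8,0,0,0,-0.5,-1],
    [0.06,0.8,0,0,0,0,-1],
    [0.06,0.8,0,0,0,0,-1],
    [0.06,0.8,0,0,0,0,-1],
    [0.06,0.8,0,0,0,0,-1],
    [0.06,0.8,0,0,0,0,-1],
    [0.06,0.8,0,0,0,0,-1],
    [0.06,0.5,0,0,0,0,-1],
  ],
)

```text
time_s: 11.48
eef_pos: [484.0, 354.9, 111.0]
ee_rot: [0.0, 1.0, 0.002, -0.001]
force: [0.8, -0.3, -2.6]
grip_width: 0.288
```

Request:
play_rows(
  deltas=[
    [0,0,0,0,0,0,-1],
    [0,0,0,0,0,0,-1],
    [0,0,-0.7,0,0,0,-1],
    [0,0,-0.7,0,0,0,-1],
    [0,0,-0.5,0,0,0,-1],
    [0,0,0,0,0,0,-1],
    [0,0,0,0,0,0,-1],
  ],
)

```text
time_s: 12.07
eef_pos: [484.8, 351.3, 36.5]
ee_rot: [0.001, 1.0, 0.0, -0.001]
force: [-0.1, 0.7, 0.0]
grip_width: 0.289
```

Request:
play_rows(
  deltas=[
    [0.05,0,-0.25,0,0,0,-1],
    [0,0,-0.25,0,0,0,-1],
    [0,0,-0.1,0,0,0,-1],
    [0,0,-0.07,0,0,0,-1],
    [0,0,0,0,0,0,-1],
    [0,0,0,0,0,0,-1],
  ],
)

```text
time_s: 12.57
eef_pos: [487.3, 352.5, 10.7]
ee_rot: [-0.0, 1.0, 0.001, 0.0]
force: [-0.2, -0.8, -1.1]
grip_width: 0.289
```

Request:
play_rows(
  deltas=[
    [0,0,-0.03,0,0,0,-1],
    [0,0,0,0,0,0,-1],
    [0,0,0,0,0,0,-0.2],
    [0,0,0,0,0,0,0.2],
    [0,0,0,0,0,0,0.3],
    [0,0,0,0,0,0,0.3],
    [0,0,0,0,0,0,0.3],
    [0,0,0.3,0,0,0,0.3],
  ],
)

```text
time_s: 13.23
eef_pos: [486.1, 351.9, 19.7]
ee_rot: [0.001, 1.0, 0.001, -0.002]
force: [-0.1, -0.0, 0.2]
grip_width: 0.651
```

Request:
play_rows(
  deltas=[
    [0,0,0.7,0,0,0,0.3],
    [0,0,0.9,0,0,0,0.6],
    [0,0,0.9,0,0,0,1],
    [0,0,0.7,0,0,0,1],
    [0,0,0,0,0,0,1],
    [0,0,0,0,0,0,1],
    [0,0,0,0,0,0,1],
  ],
)

```text
time_s: 13.82
eef_pos: [486.8, 352.3, 149.0]
ee_rot: [0.0, 1.0, 0.001, -0.0]
force: [-0.3, 0.1, -1.1]
grip_width: 1.0
```

```bash
python3 - <<'E'
from h import *
s=sensors.sense(); c=capture('wrist'); t=capture('top'); print(s['time_s'],s['eef_pos'],s['force'])
cv2.imwrite('pics/end.png',np.hstack([cv2.resize(c['pixels'],(400,300)),cv2.resize(t['pixels'],(400,300))])[:,:,::-1])
E
```

```text
13.8167 [486.79170089 352.29361485 148.95817369] [-0.30128737  0.12076059 -1.12815611]
```

View pics/end.png

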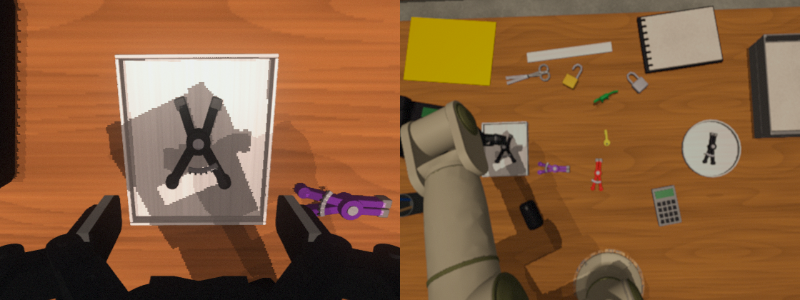

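The open clamp lies flat in the tray (boss at 198,145 in the left view), and the shut clamp lies in the dish (712,148 in the right view). The look-alikes are untouched and the gripper is clear, so I'm handing the job in.

```bash
python3 -c "
from rig import order; print(order.finish_job())"
```

```text
the job is handed in; nothing more can be done
None
```

Both clamps are sorted. I laid the shut clamp flat in the middle of the round dish, then the open clamp flat in the middle of the rectangular tray. I gripped each one only by its pivot boss and released it there.

- **Last pictures:** the jaws are still shut and open as they were. The red and purple look-alikes have not moved, and the gripper is clear, about 150 mm up.
- **Forces and time:** the force readings I saw stayed at about 6 N or less, and the job took about 14 s of robot time. The 6 N came as the fingers closed on each clamp, when the tool also rose about 2.5 mm.
- **Checks:** none of the last checks failed or disagreed. I judged "flat" from the pictures and did not measure it.

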